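# Take the fid out of its slide-lid box

## Robot

A 6-joint arm with a two-finger parallel gripper is mounted at the origin on a cart in front of the work surface, level with it; the furniture and walls round the work are solid. World frame = base frame: x ahead of the robot, y to its left, z up, the work surface at z = 0. Lengths are in m, angles in degrees, forces in N, time in s.
With the tool pointing down it reaches from about 0.375 to 0.9 m from the base axis. Payload 3.1 kg.
Tool frame: the origin (TCP) lies where the fingers leave the gripper's body, on its centre line; the fingertips stand 70 mm ahead of it and the grasp point (between the pads) lies 51 mm ahead of it; z points along the fingers, y is the line along which they close (so a half turn about z gives the same grasp; the last joint's range is limited). The gripper opens to 87 mm and grips with 3 to 60 N. Pads are 19 mm wide; open, the fingers measure 117 mm over their backs; the gripper's body (75 mm by 190 mm) begins 51 mm behind the grasp point.
Start: joints at [-79.04, 30.224, 82.088, -0, 67.689, -10.227], TCP at [0.226, -0.583, 0.292] pointing down, gripper open.
Joint ranges: [-176.69, 176.69], [-43.24, 126.21], [12.49, 139.97], [-82, 262], [0, 151.66], [-163.58, 163.58]. Speed limits (degrees/s): [159.86, 159.86, 180, 180, 180, 180].

## Interface

Orientations are given as a 3x3 rotation matrix whose columns are the frame's x, y, z axes.
In Python, from rig import readout, capture, calibration, bot, look_for gives the robot as it stands. The module is installed in compiled form; this text tells all that it offers.
- The arm moves only by the shell command python3 -m pendant 'ROWS'. ROWS is JSON, a list of rows, each a list of 7 numbers: the shift along the tool's x, y, z normalised to -1 to 1, where 1 is 200 mm, then the turn, a rotation vector about the tool's x, y, z normalised to -1 to 1, where 1 is 180 degrees, then the closure, from -1 (fully open) to 1 (shut). In form: [[dx, dy, dz, ax, ay, az, grip], ...]. A call has 1 to 8 rows; each row is the pose to reach, as a shift and turn from the pose commanded when the call began, along the tool's axes at that moment, turning the shorter way round; what a row does not reach only later rows make up. A row lasts 1/10 s, in which the tool goes at most 50 mm and 8.59 degrees, less where a joint would pass 70% of its speed; a pose out of reach is approached as far as the arm can. A call with a number of a shift or a turn outside -1 to 1 is refused whole. A call with a gripper value outside its range is refused whole. The fingers move at their own pace and stop on an object; the grip force is fixed at half the most. Time passes only in rows, so rows that repeat a pose let the fingers close. It gives the time, the measured TCP pose, the force, the opening and the grip force at its end, in the units of the state.
- readout.read_state(): the state, without advancing time (a new reading comes with each control period).
- capture(name): name is "scene" or "top" or "wrist"; returns (picture, depth): 400x640x3 uint8, red, green, blue; 400x640 float32, m along the optical axis (not along the pixel's ray), 0 where there is no reading.
- calibration(name): a dict with "mtx" (3x3 intrinsics, pixels), "k1" (the pictures are not rectified: a ray, as slopes to the right and down, at radius r is drawn at 1 + k1 r^2 times it, then the intrinsics apply), "T" (4x4, takes a point from camera to world coordinates); the wrist camera has in their place "mount" (4x4, takes a point from camera to tool coordinates, whose origin is the TCP and whose axes are the flange's). Camera axes: x right, y down, z forward; pixel columns grow to the right and rows downward; lengths in m; the calibration is good to about 2 mm. A picture is of the moment at which its call begins: read the wrist's pose just before it. calibration takes no time and is no camera call.
- bot.hand_in(): hands the job in; it is judged then, once.
Trained networks look in the newest picture that a camera, given by its name, has taken for a name from the list of things; names that differ only in an ending like _2 or _b are one class to them, and where a whole thing is asked for, a point or a joint stands for the part that bears it (a point fixed in the world has none). Each returns a list of dicts, best first, with "conf" (0 to 1); they miss things now and then, are a little off and sometimes report something else, mostly with a low value. They report only what shows in the picture. A call takes as long as a camera call.
- look_for(thing, camera): "extent" ([left, top, right, bottom] in pixels, round what is visible of it).
The state is a dict: "time_s": time; "joint_positions": joint angles; "qvel": joint speeds; "tau": joint torques, N m; "position": TCP position; "tcp_rot": TCP orientation; "force": force on the tool from outside, world axes, zero at the start; "moment": the same for the moment, N m; "opening": opening from 0.0 (shut) to 1.0 (fully open); "grasp_force": force on a finger pad.
Only numpy, scipy, OpenCV 4.12 (cv2) and the standard library are available. Lean on these libraries where they do the work, as an engineer would, in place of code of your own. Each camera call takes 0.05 s, during which the arm holds its last target. There are 200 camera calls.

## Task

Open the wooden tool box: lift the handle end of its sliding lid over the lip, slide the lid out of its grooves and lay it flat on the bare table top, handle up, clear of the box and of the cork mat. Then take the wooden fid out of the box, lay it flat on the middle of the cork mat and let go; leave the black foil roll and the tin of nails beside the box where they are.

Things in the scene. Friction and masses are not known exactly. Their poses are not given: they have to be found in the camera images.
- tool_box: Mid-brown wooden box, fixed, 152 x 110 x 55 mm (x, y, z). Origin: centre of its underside. x runs along the lid's slide; the -x end, facing the robot (turned up to 0.45 rad), opens. Inside 138 x 84 mm, floor at z = 6 mm. The lid lies on ledges at z = 34 mm on top of the side walls, between outer cheeks 98 mm apart that rise to z = 53 mm. The rear wall is closed to z = 55 mm.
- box_lip (a point): Middle of the top of the lip on the box's front wall (7 mm thick), at x = -72.5, z = 40 mm in the box: 6 mm above the ledges. It blocks the 5 mm thick lid from sliding towards -x until the lid's front end is raised more than 6 mm. Axes as the box's.
- box_groove (a point): Middle of the front edge of the two overhangs, at x = 2, z = 50 mm in the box. From here to the rear they cover the ledges from z = 50 mm up (inner edges 84 mm apart), so the lid's rear half is held in grooves 16 mm high: the lid, kept level, can rise 11 mm before it meets them, and comes free upwards once slid at least 65 mm towards -x. Axes as the box's.
- lid_handle (a point): Centre of the handle of the loose lid (light wood plate 132 x 92 x 5 mm, about 0.1 kg, shut at the start). The handle is a dark upright block 34 (x) x 14 (y) x 30 mm high; this point is 15 mm above the lid's top face, 20 mm above its underside and 45 mm from the lid's centre towards its front (-x) end. x along the slide, z up.
- fid_center (a point): Centre (half-way up) of the fid, a worn brown wooden tool 22 mm wide (x), 102 mm long (y) and 16 mm high, 30 g. It lies on the box floor under the lid, its length roughly along the box.
- cork_mat: Tan cork mat fixed on the table, 90 (x) x 140 (y) x 4 mm, between the robot and the box. Origin: centre of its underside. Beside it the table top (z = 0) is bare for world x = 0.37 to 0.53 m, from y = -0.25 (a 13 mm high grid board begins there) to y = 0.12 (soldering iron stand, up to about 0.17 m tall): on one side of the mat or the other there is always room for the lid.
- black_roll: Bystander: black foil roll, 56 mm across, 7 mm high. Origin: centre of its underside.
- tin: Bystander: round open tin of nails, 61 mm across, 22 mm high. Origin: centre of its underside.

How it is judged:
By the outcome, as a careful person would: the job done as asked, in the order asked, and still so for the second after the job is handed in, with the robot touching nothing.
It also fails if it takes over 54 s, if anything falls off the work surface, if the arm or the gripper's body presses on something with over 40 N, if the wrist force passes 120 N, or if a joint passes its speed limit or range.

## Working session

There is one attempt and no reset: what is moved stays moved. The work goes in short steps, Python scripts to look and compute and a shell command to move; the robot and the scene stay as the last step left them, time stands still between calls to the robot, and variables do not carry over. Pictures are saved under pics/ and viewed, at most 10 in all, crops included, and the job is handed in when it is done.

```bash
mkdir -p pics
cat > h.py <<'E'
import numpy as np, cv2
from rig import readout, capture, calibration, look_for
def cam(name):
    s=readout.read_state(); rgb,d=capture(name); c=calibration(name)
    if 'T' in c: T=np.array(c['T'])
    else:
        W=np.eye(4); W[:3,:3]=s['tcp_rot']; W[:3,3]=s['position']; T=W@np.array(c['mount'])
    return rgb,d,np.array(c['mtx']),c['k1'],T
def cloud(d,K,k1,T):
    v,u=np.mgrid[:d.shape[0],:d.shape[1]]
    x=(u-K[0,2])/K[0,0]; y=(v-K[1,2])/K[1,1]
    a,b=x.copy(),y.copy()
    for _ in range(6):
        f=1+k1*(a*a+b*b); a=x/f; b=y/f
    P=np.stack([a*d,b*d,d],-1)@T[:3,:3].T+T[:3,3]
    P[d==0]=np.nan
    return P
def save(n,rgb): cv2.imwrite('pics/'+n,cv2.cvtColor(np.ascontiguousarray(rgb),cv2.COLOR_RGB2BGR))
def rows(p,R):
    "normalised shift/turn from current commanded(~measured) pose to p,R"
    from scipy.spatial.transform import Rotation as Ro
    s=readout.read_state(); R0=np.array(s['tcp_rot'])
    return R0.T@(np.array(p)-s['position'])/.2, Ro.from_matrix(R0.T@R).as_rotvec()/np.pi
E
cat > a.py <<'E'
from h import *
np.set_printoptions(precision=4,suppress=True)
s=readout.read_state(); print(s['time_s'],s['position'],s['tcp_rot'],s['opening'],s['force'])
rgb,d,K,k1,T=cam('top'); save('top1.png',rgb); P=cloud(d,K,k1,T)
np.save('top.npy',P)
print(T)
for t in ['tool_box','lid_handle','cork_mat','black_roll','tin']:
    for r in look_for(t,'top')[:2]:
        l,tp,rr,b=map(int,r['extent']); m=P[max(tp,0):b,max(l,0):rr].reshape(-1,3)
        print(t,round(r['conf'],2),r['extent'],np.nanmedian(m,0), P[(tp+b)//2,(l+rr)//2])
E
python3 a.py
```

```text
0.0 [ 0.2258 -0.5822  0.2913] [[ 0.9324  0.3614 -0.0004]
 [ 0.3614 -0.9324  0.0021]
 [ 0.0004 -0.0021 -1.    ]] 1.0006344473916517 [-0.0003 -0.3224  0.9181]
[[-0.0944 -0.973   0.2107  0.3871]
 [-0.9955  0.0922 -0.0201 -0.0765]
 [ 0.0001 -0.2117 -0.9773  0.8938]
 [ 0.      0.      0.      1.    ]]
tool_box 0.82 [244.3, 146.0, 307.6, 222.4] [0.6329 0.0093 0.0387] [0.6305 0.0091 0.04  ]
cork_mat 0.66 [280.4, 235.5, 340.8, 276.5] [ 0.4641 -0.0549  0.0041] [ 0.4641 -0.056   0.0049]
black_roll 0.56 [361.0, 182.1, 383.2, 207.4] [ 0.5944 -0.2147  0.0056] [ 0.5944 -0.2159  0.0036]
tin 0.78 [357.0, 147.2, 381.1, 171.7] [ 0.6833 -0.2178  0.0027] [ 0.6825 -0.2195  0.0027]
```

```bash
cat > b.py <<'E'
from h import *
np.set_printoptions(precision=4,suppress=True)
P=np.load('top.npy'); rgb=cv2.imread('pics/top1.png')
cv2.imwrite('pics/top1c.png',cv2.resize(rgb[120:320,180:420],None,fx=3,fy=3,interpolation=cv2.INTER_CUBIC))
Q=P[140:230,235:315].reshape(-1,3); 
for lo,hi in [(.048,.06),(.03,.06),(.061,.09)]:
    m=Q[(Q[:,2]>lo)&(Q[:,2]<hi)]; 
    if len(m)>4: r=cv2.minAreaRect(m[:,:2].astype(np.float32)*1000); print(lo,len(m),r,m.mean(0))
Q=P[225:285,270:350].reshape(-1,3); m=Q[(Q[:,2]>.002)&(Q[:,2]<.008)]
print(cv2.minAreaRect(m[:,:2].astype(np.float32)*1000))
E
python3 b.py
```

```text
0.048 768 ((642.621826171875, 31.64166259765625), (161.73550415039062, 155.17933654785156), 71.86561584472656) [0.6552 0.0058 0.0543]
0.03 3232 ((645.366943359375, 31.80481719970703), (163.59747314453125, 160.95321655273438), 71.96255493164062) [0.6374 0.0105 0.0428]
0.061 172 ((648.7653198242188, 60.302040100097656), (168.99447631835938, 40.523807525634766), 29.619855880737305) [0.632  0.0474 0.0704]
((466.6585388183594, -54.729881286621094), (184.7661895751953, 135.7342529296875), 84.58390045166016)
```

View pics/top1c.png

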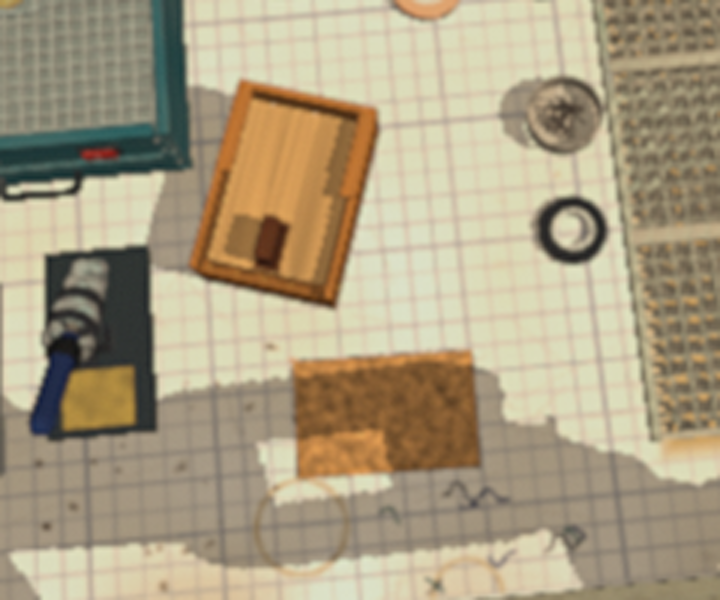

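The top picture shows the box with corners at crop pixels (242,82), (378,107), (335,305), (192,270), and the handle at (270,242). The mat's corners are (294,362), (474,350), (480,466), (298,476). The roll and tin are to the right, well clear.

```bash
cat >> h.py <<'E'
def onplane(uv,z,K,k1,T):
    uv=np.atleast_2d(np.array(uv,float)); x=(uv-K[[0,1],[2,2]])/K[[0,1],[0,1]]; a=x.copy()
    for _ in range(8): a=x/(1+k1*(a**2).sum(1,keepdims=True))
    D=np.c_[a,np.ones(len(a))]@T[:3,:3].T
    return T[:3,3]+D*((z-T[2,3])/D[:,2])[:,None]
def down(yaw):
    "tool pointing down, tool x along yaw(rad)"
    c,s=np.cos(yaw),np.sin(yaw); return np.array([[c,s,0],[s,-c,0],[0,0,-1.]])
E
cat > c.py <<'E'
from h import *
np.set_printoptions(precision=4,suppress=True)
c=calibration('top'); K,k1,T=np.array(c['mtx']),c['k1'],np.array(c['T'])
px=lambda l:np.array(l)/3+[180,120]
B=onplane(px([(242,82),(378,107),(335,305),(192,270)]),.053,K,k1,T)[:,:2]; print(B, B.mean(0))
ax=B[[0,1]].mean(0)-B[[2,3]].mean(0); yaw=np.arctan2(ax[1],ax[0]); print('yaw',np.degrees(yaw),np.linalg.norm(ax),np.linalg.norm(B[0]-B[1]))
M=onplane(px([(294,362),(474,350),(480,466),(298,476)]),.004,K,k1,T)[:,:2]; a=M[0]+M[1]-M[2]-M[3]; print(M,M.mean(0),'matyaw',np.degrees(np.arctan2(a[1],a[0])))
ctr=B.mean(0); hnd=ctr+np.array([np.cos(yaw),np.sin(yaw)])*-.043; print('handle exp',hnd)
for w in [ (hnd[0]-.0,hnd[1],.28)]: print(rows(w,down(yaw)))
print(calibration('wrist')['mount'])
print(readout.read_state()['joint_positions'])
E
python3 c.py
```

```text
[[ 0.7176  0.0348]
 [ 0.6875 -0.0679]
 [ 0.537  -0.0231]
 [ 0.5734  0.0808]] [0.6289 0.0061]
yaw -17.128766570984478 0.1542066999313216 0.10703313711399944
[[ 0.5041  0.0151]
 [ 0.5003 -0.1246]
 [ 0.4117 -0.12  ]
 [ 0.4173  0.0182]] [ 0.4584 -0.0528] matyaw -2.506242564513454
handle exp [0.5878 0.0188]
(array([ 2.7738, -2.1494,  0.0614]), array([-0.0002,  0.    ,  0.2129]))
[[ 0.0006 -0.9629 -0.27    0.0745]
 [ 1.      0.0005  0.0001  0.0013]
 [ 0.     -0.27    0.9629 -0.0932]
 [ 0.      0.      0.      1.    ]]
[-79.0388  30.2446  82.1085  -0.0012  67.6886 -10.2269]
```

```bash
python3 -m pendant '[[0.95,-0.73,0,0,0,0,0],[0.95,-0.73,0,0,0,0,0],[0.95,-0.73,0,0,0,0,0],[0.95,-0.73,0,0,0,0,0],[0.95,-0.73,0,0,0,0,0]]'; python3 -m pendant '[[0.95,-0.73,0,0,0,0,0],[0.95,-0.73,0,0,0,0,0],[0.95,-0.73,0,0,0,0,0],[0.95,-0.73,0,0,0,0,0],[0.95,-0.73,0,0,0,0,0]]'
cat > d.py <<'E'
from h import *
np.set_printoptions(precision=4,suppress=True)
print(rows((.588-.0,.019,.24),down(np.radians(-17.1))))
E
python3 d.py
```

```text
time_s: 0.8
position: [0.3511, -0.3753, 0.2923]
tcp_rot: [[0.932, 0.362, 0.0], [0.362, -0.932, 0.001], [0.0, -0.001, -1.0]]
force: [0.2, -0.6, -0.7]
opening: 0.633
grasp_force: 0.0
time_s: 1.3
position: [0.4756, -0.1706, 0.2925]
tcp_rot: [[0.932, 0.363, 0.0], [0.363, -0.932, 0.0], [0.001, 0.0, -1.0]]
force: [0.1, 0.2, -0.7]
opening: 0.501
grasp_force: 0.0
(array([ 0.8674, -0.6799,  0.2628]), array([-0.    , -0.0002,  0.2131]))
```

```bash
python3 -m pendant '[[0.87,-0.68,0.26,0,0,0.213,0],[0.87,-0.68,0.26,0,0,0.213,0],[0.87,-0.68,0.26,0,0,0.213,0],[0.87,-0.68,0.26,0,0,0.213,0],[0.87,-0.68,0.26,0,0,0.213,0],[0.87,-0.68,0.26,0,0,0.213,0]]'
cat > e.py <<'E'
from h import *
np.set_printoptions(precision=4,suppress=True)
rgb,d,K,k1,T=cam('wrist'); save('w1.png',rgb); P=cloud(d,K,k1,T); np.save('w.npy',P)
for r in look_for('lid_handle','wrist')[:3]+look_for('tool_box','wrist')[:1]: print(r)
Q=P.reshape(-1,3); 
m=Q[(Q[:,2]>.064)&(Q[:,2]<.074)&(np.hypot(Q[:,0]-.588,Q[:,1]-.019)<.05)]
print(len(m),cv2.minAreaRect(m[:,:2].astype(np.float32)*1000),np.median(m[:,2]))
E
python3 e.py
```

```text
time_s: 1.9
position: [0.5893, 0.0212, 0.2389]
tcp_rot: [[0.957, -0.291, 0.0], [-0.291, -0.957, 0.002], [-0.0, -0.002, -1.0]]
force: [-0.3, -0.2, 0.2]
opening: 0.5
grasp_force: 0.0
{'extent': [264.6, 53.0, 375.8, 221.1], 'conf': 0.97}
{'extent': [244.0, 31.1, 391.0, 231.1], 'conf': 0.94}
713 ((591.6206665039062, 22.158275604248047), (13.809603691101074, 33.74456024169922), 71.42221069335938) 0.06943100237162125
```

View pics/w1.png

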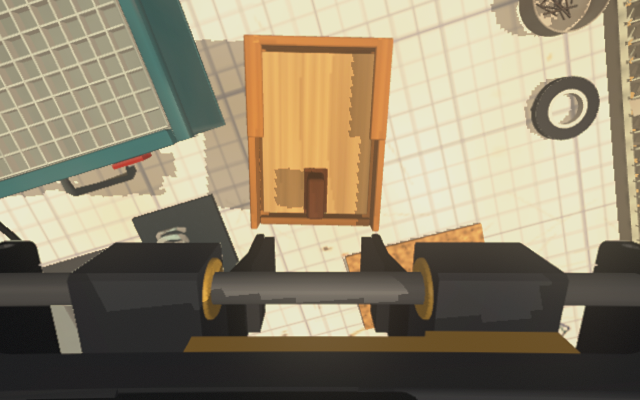

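The wrist view shows the handle's top at about (315,190) and the open front end of the box at row 222. The depth fit gives a 13.8 x 33.7 mm block with its top at z = 69 mm, which matches the handle's given size.

```bash
python3 -m pendant '[[0.01,-0.008,0.25,0,0,0.006,0],[0.01,-0.008,0.45,0,0,0.006,0],[0.01,-0.008,0.63,0,0,0.006,0],[0.01,-0.008,0.63,0,0,0.006,0]]';  python3 -m pendant '[[0,0,0,0,0,0,1],[0,0,0,0,0,0,1],[0,0,0,0,0,0,1],[0,0,0,0,0,0,1]]'
```

```text
time_s: 2.45
position: [0.589, 0.0157, 0.1118]
tcp_rot: [[0.949, -0.315, -0.004], [-0.315, -0.949, 0.0], [-0.004, 0.001, -1.0]]
force: [-0.3, 0.2, 0.5]
opening: 0.503
grasp_force: 0.0
time_s: 2.85
position: [0.5907, 0.0175, 0.1156]
tcp_rot: [[0.95, -0.313, 0.002], [-0.313, -0.95, 0.0], [0.002, -0.001, -1.0]]
force: [1.2, 4.8, 2.7]
opening: 0.217
grasp_force: 3.3
```

```bash
python3 -m pendant '[[0,0,0,0,0,0,1],[0,0,0,0,0,0,1]]'
```

```text
time_s: 3.05
position: [0.592, 0.0192, 0.1158]
tcp_rot: [[0.95, -0.314, 0.006], [-0.314, -0.95, 0.002], [0.005, -0.004, -1.0]]
force: [2.5, 6.5, 3.2]
opening: 0.161
grasp_force: 30.0
```

```bash
python3 -m pendant '[[0,0,-0.025,0,0,0,1],[0,0,-0.045,0,0,0,1],[0,0,-0.045,0,0,0,1],[0,0,-0.045,0,0,0,1]]'
cat > f.py <<'E'
from h import *
rgb,d,K,k1,T=cam('wrist'); save('w2.png',cv2.resize(rgb[0:260,180:460],None,fx=2,fy=2)); P=cloud(d,K,k1,T)
s=readout.read_state(); R=np.array(s['tcp_rot']); 
L=(P-np.array(s['position']))@R  # tool coords
a,b=.592,.0192; yaw=np.radians(-18); u=np.array([np.cos(yaw),np.sin(yaw)]); v=np.array([-u[1],u[0]])
X=(P[...,0]-a)*u[0]+(P[...,1]-b)*u[1]; Y=(P[...,0]-a)*v[0]+(P[...,1]-b)*v[1]
for x0 in np.arange(-.03,.11,.01):
    m=(abs(X-x0)<.004)&(abs(Y)<.035)&(abs(Y)>.018)&(P[...,2]>.02)&(P[...,2]<.058)
    print(round(x0,3),m.sum(),np.nanmedian(P[m][:,2]) if m.any() else None)
E
python3 f.py
```

```text
time_s: 3.45
position: [0.5911, 0.0195, 0.124]
tcp_rot: [[0.95, -0.314, 0.003], [-0.314, -0.95, 0.003], [0.002, -0.004, -1.0]]
force: [2.3, 6.2, -0.1]
opening: 0.159
grasp_force: 30.0
-0.03 0 None
-0.02 0 None
-0.01 0 None
0.0 199 0.04801446338179438
0.01 940 0.04806763786636059
0.02 979 0.04804121642966716
0.03 1037 0.04797174661511053
0.04 1089 0.0479947231182484
0.05 1130 0.047872577880333986
0.06 1187 0.04779115062102654
0.07 1243 0.047782931440152165
0.08 1331 0.04779955603266803
0.09 1394 0.04775844590938669
0.1 1479 0.04772826671165381
0.11 1976 0.04818068125684527
```

View pics/w2.png

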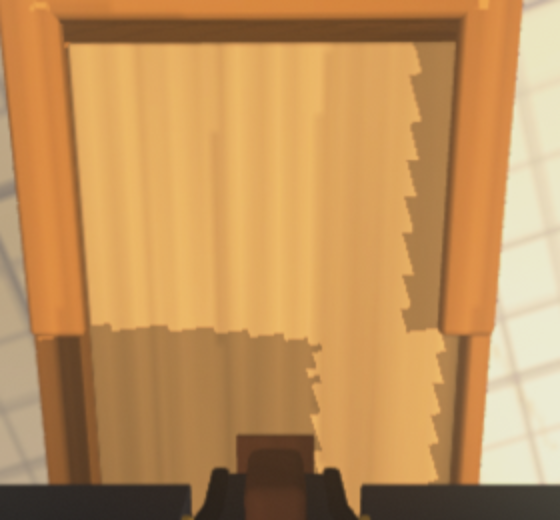

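The lid is lifted and level (top at 48 mm) but sits about 3 mm to the right of the box's centre line. I'll re-centre it while sliding it out.

```bash
python3 -m pendant '[[-0.0,-0.012,0,0,0,0,1],[-0.08,-0.012,0,0,0,0,1],[-0.18,-0.012,0,0,0,0,1],[-0.28,-0.012,0,0,0,0,1],[-0.38,-0.012,0,0,0,0,1],[-0.4,-0.012,0,0,0,0,1],[-0.4,-0.012,0,0,0,0,1]]'
```

```text
time_s: 4.2
position: [0.5147, 0.0449, 0.1235]
tcp_rot: [[0.95, -0.312, -0.0], [-0.312, -0.95, -0.0], [-0.0, 0.0, -1.0]]
force: [-0.0, -0.0, -1.4]
opening: 0.162
grasp_force: 30.0
```

```bash
python3 -m pendant '[[0,0,-0.2,0,0,0,1],[0,0,-0.35,0,0,0,1],[-0.03,0.2,-0.35,0,0,0,1],[-0.06,0.45,-0.35,0,0,0,1],[-0.09,0.7,-0.35,0,0,0,1],[-0.1,0.95,-0.35,0,0,-0.04,1],[-0.1,1,-0.35,0,0,-0.08,1],[-0.1,1,-0.35,0,0,-0.101,1]]'
cat > d.py <<'E'
from h import *
import sys
np.set_printoptions(precision=4,suppress=True)
a=list(map(float,sys.argv[1:])); r=rows(a[:3],down(np.radians(a[3]))); print(r)
E
python3 d.py .407 -.188 .11 0
```

```text
time_s: 5.0
position: [0.4342, -0.1428, 0.1937]
tcp_rot: [[1.0, -0.002, 0.002], [-0.002, -1.0, -0.002], [0.002, 0.002, -1.0]]
force: [-0.4, 0.8, -0.5]
opening: 0.157
grasp_force: 30.0
(array([-0.1364,  0.2251,  0.4187]), array([ 0.0007, -0.0008, -0.0006]))
```

```bash
python3 -m pendant '[[-0.136,0.225,0.1,0,0,0,1],[-0.136,0.225,0.3,0,0,0,1],[-0.136,0.225,0.42,0,0,0,1],[-0.136,0.225,0.42,0,0,0,1]]'
cat > g.py <<'E'
from h import *
np.set_printoptions(precision=4,suppress=True)
rgb,d,K,k1,T=cam('wrist'); save('w3.png',rgb); P=cloud(d,K,k1,T)
Q=P.reshape(-1,3); m=Q[(Q[:,0]>.43)&(Q[:,0]<.54)&(Q[:,1]<-.12)&(Q[:,1]>-.26)&(Q[:,2]>.02)&(Q[:,2]<.06)]
for x0 in np.arange(.44,.54,.01):
    k=m[abs(m[:,0]-x0)<.003]
    if len(k)>5: print(round(x0,3),k[:,1].min(),k[:,1].max(),np.median(k[:,2]))
E
python3 g.py
```

```text
time_s: 5.4
position: [0.4057, -0.1847, 0.1069]
tcp_rot: [[1.0, -0.003, -0.004], [-0.003, -1.0, 0.003], [-0.004, -0.003, -1.0]]
force: [-1.0, -0.2, -0.2]
opening: 0.155
grasp_force: 30.0
0.44 -0.231618033209996 -0.13954571904317578 0.03086036749532836
0.45 -0.2597516677211871 -0.1396022711231159 0.030727423782986818
0.46 -0.23145488691542487 -0.13957503789542255 0.030563506145462382
0.47 -0.23150613543911314 -0.13927284206784943 0.030532832733313253
0.48 -0.2599829915100202 -0.1398110071405873 0.03044998054947115
0.49 -0.23135653975530718 -0.1393632873613088 0.030431972697255158
0.5 -0.23176607549404948 -0.13937879724261032 0.030357545844702197
0.51 -0.25981931781183315 -0.13953215267151908 0.030235161752920597
```

View pics/w3.png

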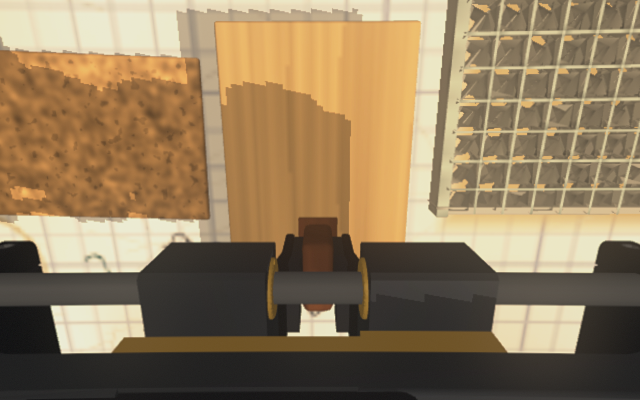

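The lid (columns 215–420) hangs level between the mat edge (column 208) and the grid board (column 432), clear of both. I'll lower it 25.5 mm and release.

```bash
python3 -m pendant '[[0,0.008,0.08,0,0,0,1],[0,0.008,0.125,0,0,0,1],[0,0.008,0.128,0,0,0,1],[0,0.008,0.128,0,0,0,1]]'; python3 -m pendant '[[0,0,0,0,0,0,-0.1],[0,0,0,0,0,0,-0.1],[0,0,-0.04,0,0,0,-0.1],[0,0,-0.2,0,0,0,-0.1],[0,0,-0.4,0,0,0,0],[0,0,-0.65,0,0,0,0]]'; python3 d.py .628 .006 .26 -17.5
```

```text
time_s: 5.85
position: [0.4066, -0.1855, 0.0843]
tcp_rot: [[1.0, -0.0, 0.001], [-0.0, -1.0, -0.001], [0.001, 0.001, -1.0]]
force: [0.1, -1.1, -1.4]
opening: 0.156
grasp_force: 30.0
time_s: 6.45
position: [0.4052, -0.1848, 0.2147]
tcp_rot: [[1.0, -0.001, -0.003], [-0.001, -1.0, 0.002], [-0.003, -0.002, -1.0]]
force: [0.3, -1.1, 0.1]
opening: 0.491
grasp_force: 0.0
(array([ 1.1125, -0.9556, -0.2275]), array([-0.0005,  0.0009,  0.0969]))
```

```bash
python3 -m pendant '[[0.25,-0.2,-0.2,0,0,0,0],[0.45,-0.4,-0.2,0,0,0,0],[0.65,-0.6,-0.2,0,0,0.05,0],[0.85,-0.8,-0.2,0,0,0.097,0],[0.95,-0.95,-0.2,0,0,0.097,0],[1,-0.95,-0.2,0,0,0.097,0],[1,-0.95,-0.2,0,0,0.097,0]]'
cat > i.py <<'E'
from h import *
np.set_printoptions(precision=4,suppress=True)
rgb,d,K,k1,T=cam('wrist'); save('w4.png',rgb); P=cloud(d,K,k1,T)
for t in ['fid_center','tool_box']:
    for r in look_for(t,'wrist')[:2]:
        print(t,r); l,tp,rr,b=map(int,r['extent'])
        if t[0]=='f':
            Q=P[tp:b,l:rr].reshape(-1,3); m=Q[(Q[:,2]>.015)&(Q[:,2]<.030)]
            if len(m)>20: print(len(m),cv2.minAreaRect(m[:,:2].astype(np.float32)*1000),np.median(m,0))
E
python3 i.py
```

```text
time_s: 7.15
position: [0.6099, 0.008, 0.2549]
tcp_rot: [[0.955, -0.296, 0.006], [-0.296, -0.955, 0.0], [0.006, -0.002, -1.0]]
force: [-0.1, -1.1, 0.1]
opening: 0.499
grasp_force: 0.0
fid_center {'extent': [295.2, 101.0, 324.7, 205.6], 'conf': 0.8}
2168 ((639.3216552734375, 6.475719451904297), (21.58892822265625, 99.86945343017578), 67.50177001953125) [0.6414 0.0057 0.0208]
tool_box {'extent': [240.0, 72.9, 375.2, 248.3], 'conf': 0.82}
tool_box {'extent': [482.2, 200.5, 585.2, 335.3], 'conf': 0.28}
```

View pics/w4.png

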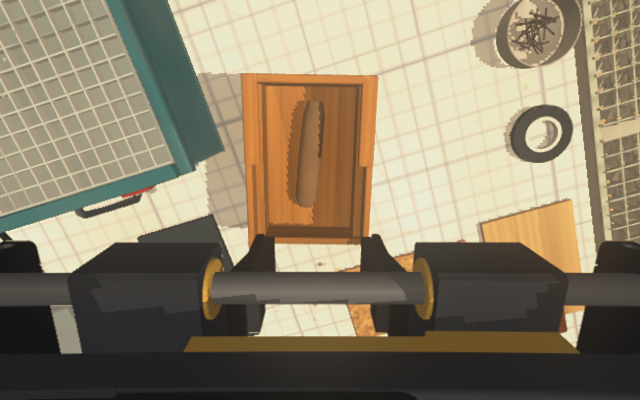

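The view shows the fid lying in the open box from about (314,102) to (306,205). The fit is 21.6 x 100 mm with its top at z ≈ 21 mm, matching the given size. The lid lies clear at lower right.

```bash
python3 d.py .6393 .0065 .15 -22.5;python3 d.py .6393 .0065 .15 -22.5
```

```text
(array([ 0.1602, -0.0611,  0.5183]), array([0.0002, 0.0005, 0.028 ]))
(array([ 0.1602, -0.0611,  0.5183]), array([0.0002, 0.0005, 0.028 ]))
```

```bash
python3 -m pendant '[[0.16,-0.06,0.2,0,0,0.028,0.2],[0.16,-0.06,0.4,0,0,0.028,0.2],[0.16,-0.06,0.52,0,0,0.028,0.2],[0.16,-0.06,0.52,0,0,0.028,0.2],[0.16,-0.06,0.52,0,0,0.028,0.2]]'
cat > j.py <<'E'
from h import *
np.set_printoptions(precision=4,suppress=True)
rgb,d,K,k1,T=cam('wrist'); save('w5.png',rgb); P=cloud(d,K,k1,T)
Q=P.reshape(-1,3); m=Q[(Q[:,2]>.0155)&(Q[:,2]<.027)&(np.hypot(Q[:,0]-.639,Q[:,1]-.0065)<.056)]
print(len(m),cv2.minAreaRect(m[:,:2].astype(np.float32)*1000),np.median(m,0))
E
python3 j.py; python3 d.py .6393 .0065 .079 -22.5
```

```text
time_s: 7.8
position: [0.6397, 0.0051, 0.15]
tcp_rot: [[0.923, -0.385, -0.001], [-0.385, -0.923, 0.0], [-0.001, 0.0, -1.0]]
force: [-0.3, -0.5, 0.3]
opening: 0.404
grasp_force: 0.0
4248 ((643.3866577148438, 5.33514404296875), (84.533935546875, 91.46118927001953), 71.88375091552734) [0.6465 0.004  0.021 ]
(array([-0.0095, -0.0036,  0.3608]), array([-0.0001, -0.0006, -0.0007]))
```

View pics/w5.png

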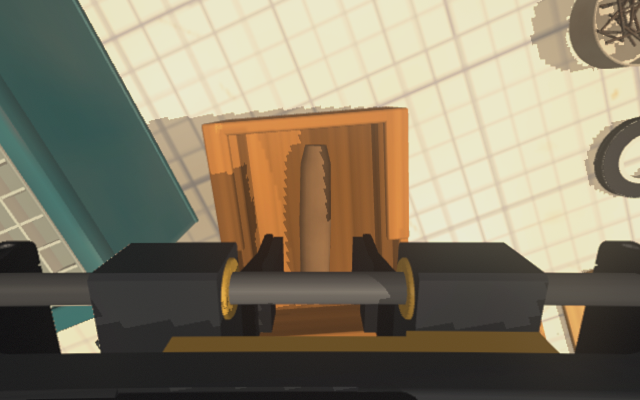

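The fid (column 315) lies midway between the fingertips (278 and 358) and is aligned with them. Descending to grip.

```bash
python3 -m pendant '[[-0.005,0,0.15,0,0,0,0.2],[-0.005,0,0.28,0,0,0,0.2],[-0.005,0,0.355,0,0,0,0.2],[-0.005,0,0.355,0,0,0,0.2],[-0.005,0,0.355,0,0,0,1],[-0.005,0,0.355,0,0,0,1],[-0.005,0,0.355,0,0,0,1],[-0.005,0,0.355,0,0,0,1]]'
```

```text
time_s: 8.65
position: [0.6405, 0.0063, 0.0803]
tcp_rot: [[0.924, -0.383, 0.003], [-0.383, -0.924, -0.001], [0.003, -0.001, -1.0]]
force: [-0.7, -0.2, 5.8]
opening: 0.233
grasp_force: 30.0
```

```bash
python3 -m pendant '[[0,0,-0.1,0,0,0,1],[0,0,-0.25,0,0,0,1],[0,0,-0.45,0,0,0,1],[0,0,-0.6,0,0,0,1]]'; python3 d.py .4584 -.0528 .15 -92.5;python3 d.py .4584 -.0528 .15 87.5;  python3 -c "
from h import *; print(readout.read_state()['joint_positions'])
rgb,*_=cam('wrist'); save('w6.png',rgb)"
```

```text
time_s: 9.05
position: [0.6399, 0.0066, 0.2008]
tcp_rot: [[0.924, -0.383, 0.002], [-0.383, -0.924, -0.0], [0.002, -0.001, -1.0]]
force: [-0.0, -0.5, -0.4]
opening: 0.236
grasp_force: 30.0
(array([-0.7244,  0.6225,  0.2527]), array([-0.0005, -0.0004,  0.3886]))
(array([-0.7244,  0.6225,  0.2527]), array([ 0.0004, -0.0005, -0.6114]))
[-9.39894835e+00  3.74882574e+01  8.44757175e+01  9.97798629e-03
  5.79346798e+01  1.03143910e+02]
```

View pics/w6.png

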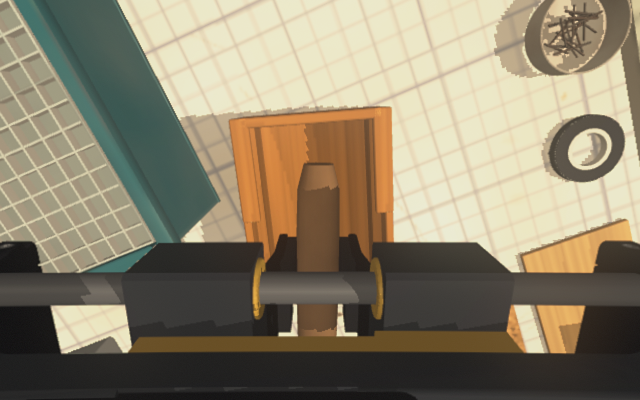

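```bash
python3 -m pendant '[[-0.1,0.08,-0.1,0,0,-0.047,1],[-0.22,0.18,-0.1,0,0,-0.095,1],[-0.34,0.28,-0.1,0,0,-0.142,1],[-0.46,0.38,-0.1,0,0,-0.19,1],[-0.56,0.48,-0.1,0,0,-0.237,1],[-0.66,0.56,-0.1,0,0,-0.284,1],[-0.724,0.622,-0.1,0,0,-0.33,1],[-0.724,0.622,-0.1,0,0,-0.377,1]]'; python3 d.py .4584 -.0528 .12 87.5
```

```text
time_s: 9.9
position: [0.4551, -0.0527, 0.2186]
tcp_rot: [[0.7, 0.714, -0.003], [0.714, -0.7, 0.001], [-0.002, -0.003, -1.0]]
force: [0.3, 0.5, -0.1]
opening: 0.235
grasp_force: 30.0
(array([0.0117, 0.0135, 0.4929]), array([-0.0011,  0.0001, -0.2329]))
```

```bash
python3 -m pendant '[[0.01,0.01,0.05,0,0,-0.047,1],[0.01,0.01,0.1,0,0,-0.095,1],[0.01,0.01,0.2,0,0,-0.142,1],[0.01,0.01,0.35,0,0,-0.19,1],[0.01,0.01,0.49,0,0,-0.233,1],[0.01,0.01,0.49,0,0,-0.233,1],[0.01,0.01,0.49,0,0,-0.233,1]]'; python3 d.py .4584 -.0528 .079 87.5
python3 - <<'E'
from h import *
rgb,d,K,k1,T=cam('wrist'); save('w7.png',rgb); P=cloud(d,K,k1,T); Q=P.reshape(-1,3)
m=Q[(abs(Q[:,0]-.458)<.03)&(Q[:,1]>-.04)&(Q[:,1]<.06)&(Q[:,2]>.03)&(Q[:,2]<.09)]
print(m.max(0),m.min(0),np.median(m,0)); c=look_for('cork_mat','wrist'); print(c[:1])
E
```

```text
time_s: 10.6
position: [0.4608, -0.0527, 0.1207]
tcp_rot: [[0.051, 0.999, -0.001], [0.999, -0.051, 0.0], [0.0, -0.001, -1.0]]
force: [-0.1, -1.1, -0.2]
opening: 0.234
grasp_force: 30.0
(array([-0.0012, -0.0118,  0.2084]), array([-0.0003, -0.0001, -0.0023]))
[ 0.47321876 -0.00654054  0.0639781 ] [ 0.45198716 -0.03998061  0.04827565] [ 0.46332518 -0.02320824  0.06086854]
[{'extent': [239.6, 107.4, 387.9, 315.3], 'conf': 0.71}]
```

View pics/w7.png

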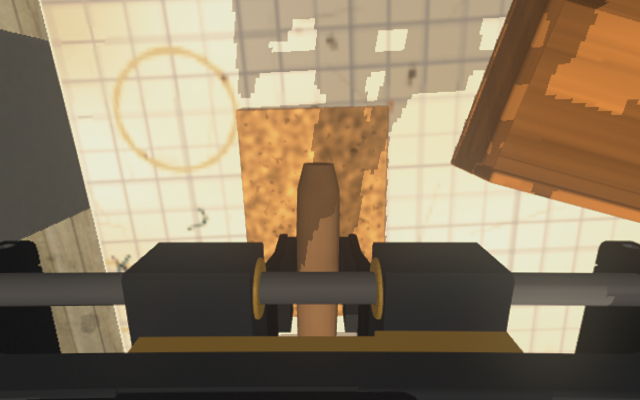

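The fid (columns 298–338) hangs level and centred along the mat (columns 240–388). Lowering 41 mm and releasing.

```bash
python3 -m pendant '[[-0.005,-0.01,0.1,0,0,0,1],[-0.005,-0.01,0.18,0,0,0,1],[-0.005,-0.01,0.205,0,0,0,1],[-0.005,-0.01,0.205,0,0,0,1],[-0.005,-0.01,0.205,0,0,0,1]]'; python3 -m pendant '[[0,0,0,0,0,0,0.2],[0,0,0,0,0,0,0.1],[0,0,-0.05,0,0,0,0.1],[0,0,-0.2,0,0,0,0.1],[0,0,-0.45,0,0,0,0.1],[0,0,-0.7,0,0,0,0.1],[0,0,-0.95,0,0,0,0.1]]'
```

```text
time_s: 11.2
position: [0.4594, -0.0538, 0.0806]
tcp_rot: [[0.048, 0.999, 0.002], [0.999, -0.048, -0.001], [-0.001, 0.002, -1.0]]
force: [-1.2, 1.0, -0.2]
opening: 0.236
grasp_force: 30.0
time_s: 11.9
position: [0.4581, -0.0534, 0.2723]
tcp_rot: [[0.048, 0.999, -0.0], [0.999, -0.048, 0.0], [0.0, -0.0, -1.0]]
force: [0.3, -0.3, 0.0]
opening: 0.447
grasp_force: 0.0
```

Next I'll back off sideways towards the robot's right, so the scene is in view, and check.

```bash
python3 -m pendant '[[-0.2,0,0,0,0,0,0],[-0.45,0,0,0,0,0,0],[-0.7,0,0,0,0,0,0],[-0.95,0,0,0,0,0,0],[-0.95,0,0,0,0,0,0]]'
python3 - <<'E'
from h import *
np.set_printoptions(precision=4,suppress=True)
rgb,d,K,k1,T=cam('top'); save('top2.png',cv2.resize(rgb[120:320,180:420],None,fx=3,fy=3)); P=cloud(d,K,k1,T)
for t in ['fid_center','lid_handle','cork_mat','black_roll','tin']:
    for r in look_for(t,'top')[:1]:
        l,a,rr,b=map(int,r['extent']); print(t,r,P[(a+b)//2,(l+rr)//2])
rgb,d,*_=cam('scene'); save('sc.png',rgb)
E
```

```text
time_s: 12.4
position: [0.4503, -0.2499, 0.2711]
tcp_rot: [[0.054, 0.999, 0.004], [0.999, -0.054, -0.006], [-0.006, 0.004, -1.0]]
force: [0.4, -0.3, -0.8]
opening: 0.498
grasp_force: 0.0
fid_center {'extent': [290.7, 252.2, 333.8, 259.7], 'conf': 0.72} [ 0.4628 -0.0586  0.0172]
lid_handle {'extent': [343.0, 224.9, 388.8, 285.5], 'conf': 0.97} [ 0.4542 -0.1821  0.007 ]
cork_mat {'extent': [280.0, 236.2, 344.9, 277.8], 'conf': 0.6} [ 0.4603 -0.0606  0.0169]
black_roll {'extent': [357.5, 181.6, 384.1, 203.1], 'conf': 0.72} [ 0.6009 -0.2124 -0.0011]
tin {'extent': [355.3, 144.9, 379.1, 171.0], 'conf': 0.82} [ 0.6846 -0.2137  0.0127]
```

View pics/top2.png

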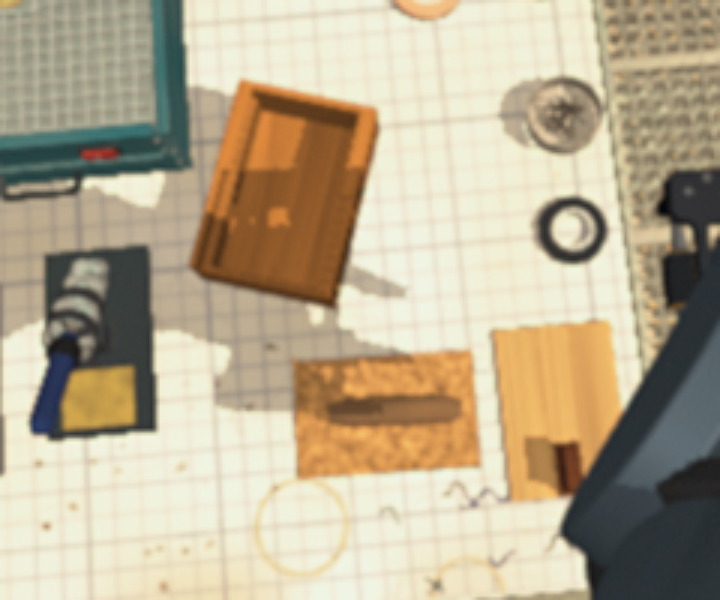

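View pics/sc.png

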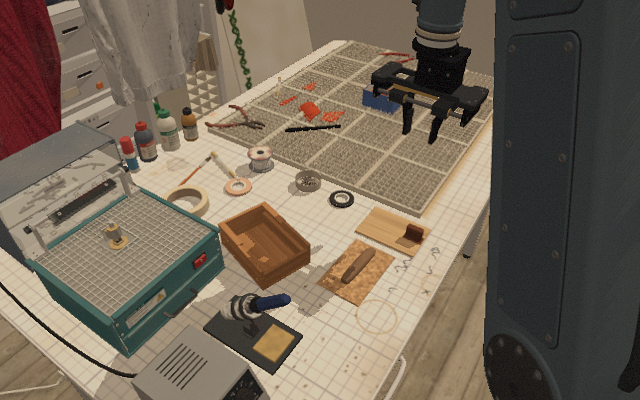

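The fid (crop pixel (394,409)) lies flat on the mat, whose centre is at (386,413). The lid lies flat with its handle up, between the mat and the grid board. The roll and tin haven't moved.

```bash
python3 -c "
from rig import bot; print(bot.hand_in())"
```

```text
the job is handed in; nothing more can be done
None
```

The job is handed in at about 12.6 s of the 54 s allowed: the lid lies flat on the bare table with its handle up, the fid is about 5 mm from the centre of the cork mat, and the roll and tin were not moved.

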